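Load the capacitor tester and hold its bayonet plug engaged

TASK

Load the capacitor tester: set the two loose capacitor cans down gently, upright, one in each cell of the tester's crate. Then take the winged bayonet plug from its stand, push it into the tester's socket against the spring, twist it a quarter turn clockwise (seen from above) and keep it there: finish while still gripping the plug, its flange pressed fully home on the socket's rim and the wing at the end of its turn, because it springs back if let go. Leave the screwdriver, the cardboard box and the solder spool where they are.

Things in the scene. Friction and masses are not known exactly. Their poses are not given: they have to be found in the camera images.
- can_a_mid (a point): Centre (40 mm above its foot) of one of two identical upright capacitor cans: aluminium cylinder with grey sleeve, 34 mm diameter, 80 mm tall, 0.11 kg, standing on the bench. z is its axis.
- can_b_mid (a point): The same point of the other can.
- cell0 (a point): Centre of the floor (25 mm above the bench) of the crate cell next to the socket. Cells are 48 x 48 mm inside, open at the top; aluminium walls 6 mm thick, 35 mm high. Axes: y runs along the row of cells towards the socket, z up. Hold a can by its upper part (fingertips 38 mm or more above its foot) to stay above the walls; close the fingers along x, as the cells' centres are 54 mm apart.
- cell1 (a point): The same point of the other cell, 54 mm farther from the socket. Either can may go in either cell.
- plug_grip (a point): Centre of the wing of the bayonet plug, to be gripped: black, upright, 44 mm long (x), 14 mm thick (y: grip across this), 40 mm tall; z up. The round flange under it (52 mm diameter, 6 mm thick) has its underside 26 mm below this point. Alike after a half turn about z. At the start it stands in the wooden ring. Grip with 30 N or more to turn it.
- plug: The plug, 0.12 kg; origin at the centre of its flange's underside, axes as plug_grip. Below: steel shaft 28 mm diameter, 30 mm long; two side lugs in line with the wing (x), 40 mm over their ends, 7 mm wide, 6 mm tall, 21 to 27 mm below the flange's underside; under the shaft a tongue along x, 6 mm deep.
- stand: Wooden ring in which the plug waits, fixed to the bench: 64 mm diameter, 42 mm high, hole 45 mm; the plug's flange lies on it. Origin under its centre. Lift the plug straight up 45 mm or more to clear it.
- socket_rim (a point): Centre of the mouth of the socket, level with its rim, 75 mm above the bench; z up. Round grey housing, 62 mm diameter, 98 mm from cell0. Bore 31 mm with two lug slots 10 mm wide, 43 mm over their ends, along this x axis (outside, two ribs mark them); the top 6 mm are wider (36 and 14 mm). Insert the plug with its wing along x. Fully home, the wing's centre is 26 mm above this point.
- push (a joint): Travel of the spring plunger in the socket, m: 0 = free, about 0.012 with the plug fully home. It pushes back from when the flange is 12 mm above the rim: 5 N, rising to 13 N at home. The lugs can turn once the flange is less than 3 mm above the rim.
- turn (a joint): Angle of the socket's spring rotor, rad, taken along by the plug's tongue with up to 0.15 rad of play: 0 = rest, about 1.45 when the plug has turned 90 degrees clockwise from above, its wing then along the socket's y; a stop lies a few degrees beyond. It resists with 0.03 to 0.1 N m; let go, the plug turns part of the way back and rises 3 mm.
- can_a: The first can; origin at the centre of its foot.
- can_b: The second can; origin at the centre of its foot.
- driver: Bystander: screwdriver 170 mm long lying on the bench, red handle. Not to be moved.
- parts_box: Bystander: open cardboard box 70 x 110 x 30 mm. Origin under its centre. Not to be moved.
- spool: Bystander: solder spool, 56 mm diameter, 40 mm tall. Origin under its centre. Not to be moved.

How it is judged:
By the outcome, as a careful person would: the job done as asked, in the order asked, and still so for the second after the job is handed in, while the arm keeps its last pose, push and grip.
It also fails if it takes over 72 s, if anything falls off the work surface, if the arm or the gripper's body presses on something with over 40 N, if the wrist force passes 120 N, or if a joint passes its speed limit or range.

ROBOT

A 6-joint arm with a two-finger parallel gripper is mounted at the origin on the work surface. World frame = base frame: x ahead of the robot, y to its left, z up, the work surface at z = 0. Lengths are in m, angles in rad, forces in N, time in s.
With the tool pointing down it reaches from about 0.35 to 0.775 m from the base axis. Payload 5.5 kg.
Tool frame: the origin (TCP) lies midway between the tips of the shut fingers; the grasp point (between the pads) lies 19 mm behind it; z points along the fingers, y is the line along which they close (so a half turn about z gives the same grasp; the last joint's range is limited). The gripper opens to 85 mm and grips with 20 to 120 N. Pads are 22 mm wide; open, the fingers measure 114 mm over their backs; the gripper's body (76 mm by 85 mm) begins 54 mm behind the grasp point. The pads swing forward as they close: fully open they stand 13 mm farther back than shut.
Start: joints at [0.996, 0.313, 0.046, 1.304, 0, 1.431], TCP at [0.242, 0.522, 0.231] pointing down, gripper open.
Joint ranges: [-2.76, 2.76], [-0.86, 1.69], [-1.03, 1.26], [-2.2, 2.34], [-1.47, 1.5], [-3.14, 3.14]. Speed limits (rad/s): [2.57, 2.57, 3.14, 3.14, 3.14, 3.14].

INTERFACE

Orientations are given as a unit quaternion [w, x, y, z].
In Python, from station import bot gives the robot as it stands.
- The arm moves only by the shell command python3 -m creep 'ROWS' [OPENING] [FORCE]. ROWS is JSON, a list of rows, each a list of 2 entries, a list of its own where there are three numbers: the shift along the tool's x, y, z in mm, then the turn about the tool's z in rad. A call has exactly 5 rows; each row is the pose to reach, as a shift and turn from the pose commanded when the call began, along the tool's axes at that moment; what a row does not reach only later rows make up. A row lasts 1/10 s, in which the tool goes at most 50 mm and 8.59 degrees, less where a joint would pass 70% of its speed; a pose out of reach is approached as far as the arm can. A call with a gripper value outside its range is refused whole. OPENING is the finger opening in mm, from 0 to 85.4, set as the call begins (- or left out, the last holds). The fingers move at their own pace and stop on an object; FORCE is the grip in N (left out, the last holds). Time passes only in rows, so rows that repeat a pose let the fingers close, or fill a call up. It gives the time, the measured TCP pose, the force, the opening and the grip force at its end, in the units of the state.
- bot.get_obs(): the state, without advancing time (a new reading comes with each control period).
- bot.get_image(name): name is "scene" or "top"; returns a dict with "image" (400x640x3 uint8, blue, green, red), "intrinsics" (3x3 intrinsics, pixels), "dist_coeffs" ([k1, k2, p1, p2, k3] as OpenCV has them; the pictures are not rectified), "rvec" (rotation vector, rad) and "tvec" (3), from world to camera coordinates, as OpenCV has them. Camera axes: x right, y down, z forward; pixel columns grow to the right and rows downward; lengths in m; the calibration is good to about 2 mm. A picture is of the moment at which its call begins. There is no depth.
- bot.job_done(): hands the job in; it is judged then, once.
The state is a dict: "t": time; "joints": joint angles; "joint_velocities": joint speeds; "tau": joint torques, N m; "tool_pos": TCP position; "ee_rot": TCP orientation; "contact_force": force on the tool from outside, world axes, zero at the start; "moment": the same for the moment, N m; "gripper_width": finger opening in m; "grasp_force": force on a finger pad.
Only numpy, scipy, OpenCV 4.12 (cv2) and the standard library are available. Lean on these libraries where they do the work, as an engineer would, in place of code of your own. Each camera call takes 0.05 s, during which the arm holds its last target. There are 200 camera calls.

## Working session

There is one attempt and no reset: what is moved stays moved. The work goes in short steps, Python scripts to look and compute and a shell command to move; the robot and the scene stay as the last step left them, time stands still between calls to the robot, and variables do not carry over. Pictures are saved under pics/ and viewed, at most 10 in all, crops included, and the job is handed in when it is done.

```bash
mkdir -p pics; ls; python3 - <<'E'
from station import bot
import cv2
o=bot.get_obs()
print({k:o[k] for k in('t','tool_pos','ee_rot','gripper_width','contact_force')})
for n in('scene','top'):
    d=bot.get_image(n); cv2.imwrite(f'pics/{n}0.png',d['image']); print(n,d['intrinsics'],d['dist_coeffs'],d['rvec'],d['tvec'])
    cv2.imwrite(f'pics/{n}0.png',d['image'])
E
```

```text
pics
{'t': 0.0, 'tool_pos': array([0.24193122, 0.52102829, 0.23038596]), 'ee_rot': array([-3.13272252e-04,  2.15694413e-01,  9.76460454e-01, -8.96344437e-04]), 'gripper_width': 0.08529528013765844, 'contact_force': array([ 0.77426891, -0.20611418, -0.05235591])}
scene [[479.74788883   0.         315.95791233]
 [  0.         479.74788883 198.62790052]
 [  0.           0.           1.        ]] [-0.10270062  0.          0.          0.          0.        ] [ 1.24728892  2.15650049 -1.01408469] [ 0.26507714 -0.25477328  1.543695  ]
top [[491.35636111   0.         320.0279393 ]
 [  0.         491.35636111 200.69571792]
 [  0.           0.           1.        ]] [-0.04132854  0.          0.          0.          0.        ] [ 2.11723906 -2.07231938  0.23493301] [9.99103526e-04 5.57100575e-01 1.08290933e+00]
```

View pics/scene0.png

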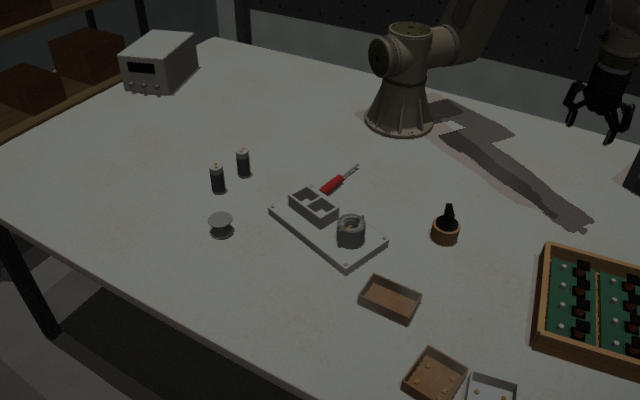

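View pics/top0.png

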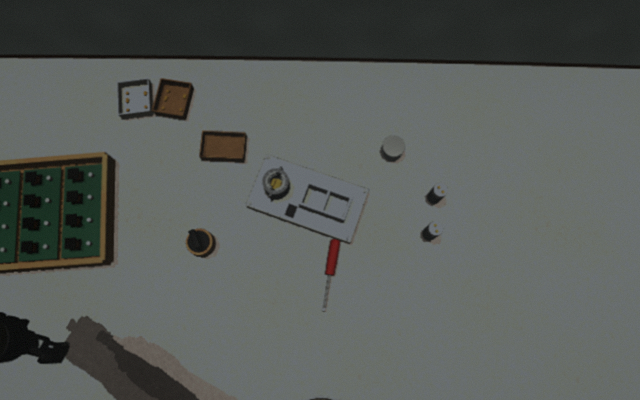

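The scene view shows the cans at about (217,178) and (243,162), the crate at (313,207), the socket at (350,228) and the plug at (447,225). The top view shows the cans at (436,195) and (432,232), the socket at (276,182), the crate at (326,203) and the plug at (201,242). Next I'll enlarge both views.

```bash
cat > h.py <<'E'
import numpy as np, cv2
from station import bot
def cam(n):
    d=bot.get_image(n); return d
def ray(d,uv):
    K=np.array(d['intrinsics']);D=np.array(d['dist_coeffs'])
    p=cv2.undistortPoints(np.array(uv,float).reshape(-1,1,2),K,D).reshape(-1,2)
    R=cv2.Rodrigues(np.array(d['rvec']))[0]; t=np.array(d['tvec']).ravel()
    return -R.T@t, np.c_[p,np.ones(len(p))]@R
def onz(d,uv,z):
    c,v=ray(d,uv); s=(z-c[2])/v[:,2]; return c+v*s[:,None]
def proj(d,P):
    return cv2.projectPoints(np.array(P,float).reshape(-1,1,3),np.array(d['rvec']),np.array(d['tvec']),np.array(d['intrinsics']),np.array(d['dist_coeffs']))[0].reshape(-1,2)
def crop(d,x0,y0,x1,y1,s,name,g=2.0):
    im=d['image'][y0:y1,x0:x1]; im=(255*(im/255.)**(1/g)).astype('uint8')
    cv2.imwrite('pics/'+name,cv2.resize(im,None,fx=s,fy=s,interpolation=cv2.INTER_CUBIC))
E
python3 - <<'E'
from h import *
d=cam('top');crop(d,240,150,450,250,3.8,'t1.png') 
e=cam('scene');crop(e,200,140,400,275,4,'s1.png')
c,_=ray(d,[[0,0]]);print(c);c,_=ray(e,[[0,0]]);print(c)
a=cv2.resize(d['image'][215:265,175:225],(500,500),interpolation=cv2.INTER_CUBIC);b=cv2.resize(e['image'][195:250,420:475],(300,300),interpolation=cv2.INTER_CUBIC)
b=cv2.copyMakeBorder(b,0,200,0,0,cv2.BORDER_CONSTANT)
cv2.imwrite('pics/p1.png',(255*(np.hstack([a,b])/255)**.5).astype('uint8'))
E
```

```text
[2.93469599e-01 5.08130261e-04 1.18191794e+00]
[1.32130765 0.4248939  0.76927293]
```

View pics/t1.png

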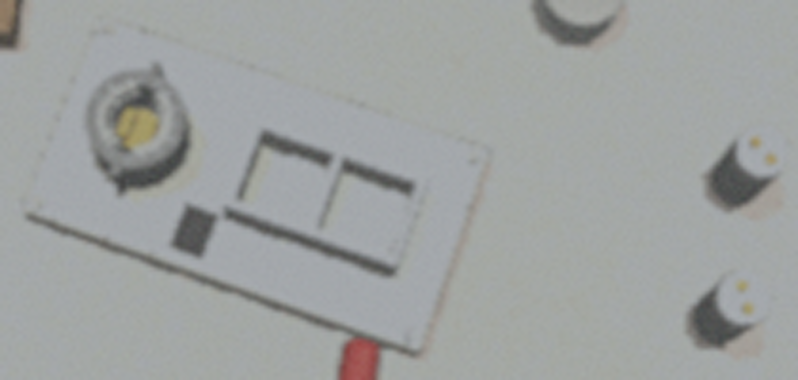

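View pics/s1.png

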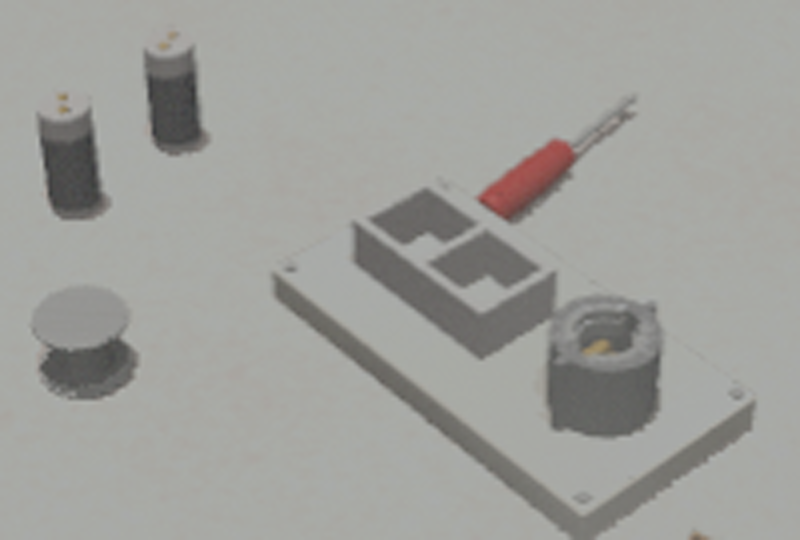

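View pics/p1.png

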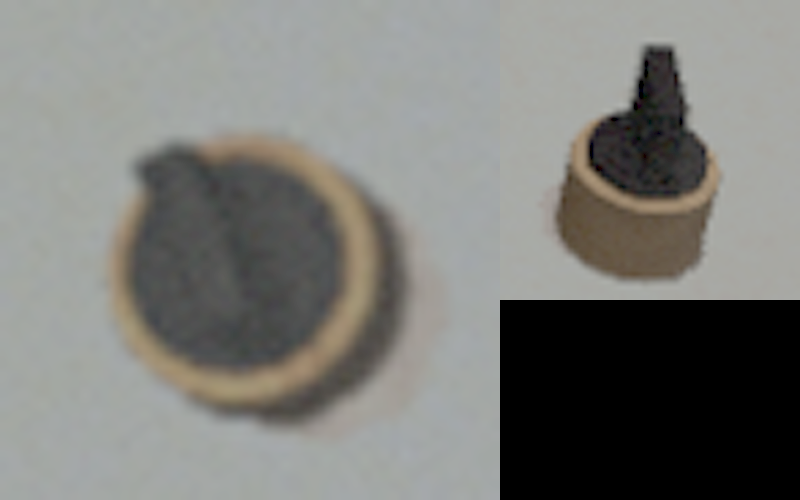

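The crops show these points. In t1 (×3.8): socket mouth at (137,120) with ribs at (157,70) and (122,185), can tops at (760,155) and (742,297). In s1 (×4): crate rim corners at (353,222), (430,185), (555,270) and (482,318), board corners at (272,275), (582,518), (755,402). In p1 the ring is centred near (245,270) and the wing runs from upper left to lower right.

```bash
cat > m.py <<'E'
from h import *
np.set_printoptions(precision=4,suppress=True)
d=cam('top');e=cam('scene')
T=lambda p:(np.array(p,float)+.5)/3.8-.5+[240,150]
S=lambda p:(np.array(p,float)+.5)/4-.5+[200,140]
def two(a,b):
    c1,v1=ray(d,[a]);c2,v2=ray(e,[b]);v1=v1[0];v2=v2[0]
    s=np.linalg.lstsq(np.c_[v1,-v2],c2-c1,rcond=None)[0]
    return (c1+s[0]*v1+c2+s[1]*v2)/2, np.linalg.norm(c1+s[0]*v1-c2-s[1]*v2)
print('can tops top',onz(d,T([[760,155],[742,297]]),.08),'\nscene',onz(e,S([[65,106],[170,42]]),.08))
print('tri',two(T([760,155]),S([65,106])),two(T([742,297]),S([170,42])))
q=onz(e,S([[353,222],[430,185],[555,270],[482,318]]),.06);print('crate rim',q,q.mean(0),np.linalg.norm(np.diff(q[[0,1,2,3,0]],axis=0),axis=1))
yy=lambda a,b:np.degrees(np.arctan2(*(b-a)[:2][::-1]))
print('row dir',yy(q[1],q[2]),yy(q[0],q[3]))
b=onz(e,S([[272,275],[582,518],[755,402],[445,180]]),.025);print('board',b,b.mean(0),yy(b[0],b[1]),yy(b[3],b[2]))
bt=onz(d,T([[490,150],[97,25],[27,213],[417,353]]),.025);print('board top',bt,bt.mean(0),yy(bt[0],bt[1]),yy(bt[3],bt[2]))
print('crate inner near edge top',onz(d,T([[225,208],[395,268]]),.06))
print('socket',onz(d,T([[137,120]]),.075),onz(e,S([[604,330]]),.075),two(T([137,120]),S([604,330])))
r=onz(e,S([[560,352],[652,310]]),.075);print('ribs',r,yy(r[0],r[1]))
hsv=lambda d:cv2.cvtColor(d['image'],cv2.COLOR_BGR2HSV)
im=d['image'][215:265,175:225].astype(int);m=((im[...,2]-im[...,0]>25)*255).astype('uint8')
c=max(cv2.findContours(m,0,2)[0],key=cv2.contourArea)
E1=cv2.fitEllipse(cv2.convexHull(c));print('ring ellipse top',E1,onz(d,[np.array(E1[0])+[175,215]],.042))
a=cv2.resize(d['image'][222:254,182:218],(384,384*32//36),interpolation=cv2.INTER_CUBIC);f=cv2.resize(e['image'][198:230,432:468],(384,384*32//36),interpolation=cv2.INTER_CUBIC)
cv2.imwrite('pics/p2.png',np.hstack([np.clip(x.astype(float)*k,0,255) for x,k in((a,5),(f,7))]).astype('uint8'))
E
python3 m.py
```

```text
can tops top [[ 0.5836 -0.2639  0.08  ]
 [ 0.4954 -0.2501  0.08  ]] 
scene [[ 0.5897 -0.2593  0.08  ]
 [ 0.4979 -0.246   0.08  ]]
tri (array([ 0.5846, -0.2646,  0.0751]), np.float64(0.0008895254170328033)) (array([ 0.4953, -0.2496,  0.0777]), np.float64(0.0023130422856851873))
crate rim [[ 0.5752 -0.0575  0.06  ]
 [ 0.5209 -0.0365  0.06  ]
 [ 0.5535  0.0658  0.06  ]
 [ 0.6113  0.0498  0.06  ]] [0.5652 0.0054 0.06  ] [0.0583 0.1073 0.06   0.1132]
row dir 72.32662363983954 71.42893730283697
board [[ 0.6064 -0.0961  0.025 ]
 [ 0.6878  0.1531  0.025 ]
 [ 0.5606  0.1977  0.025 ]
 [ 0.472  -0.0536  0.025 ]] [0.5817 0.0503 0.025 ] 71.90922908161738 70.56883438668545
board top [[ 0.5978 -0.104   0.025 ]
 [ 0.6767  0.1517  0.025 ]
 [ 0.5503  0.1903  0.025 ]
 [ 0.4659 -0.0584  0.025 ]] [0.5727 0.0449 0.025 ] 72.85207043525223 71.25523952610276
crate inner near edge top [[ 0.5482  0.0624  0.06  ]
 [ 0.5128 -0.0428  0.06  ]]
socket [[0.5992 0.1176 0.075 ]] [[0.6012 0.1196 0.075 ]] (array([0.5995, 0.1183, 0.0732]), np.float64(0.0011576845134440997))
ribs [[0.6291 0.1071 0.075 ]
 [0.5729 0.1352 0.075 ]] 153.44188794392508
ring ellipse top ((23.791706085205078, 26.441829681396484), (25.69309425354004, 26.963346481323242), 52.41240692138672) [[0.4582 0.2956 0.042 ]]
```

View pics/p2.png

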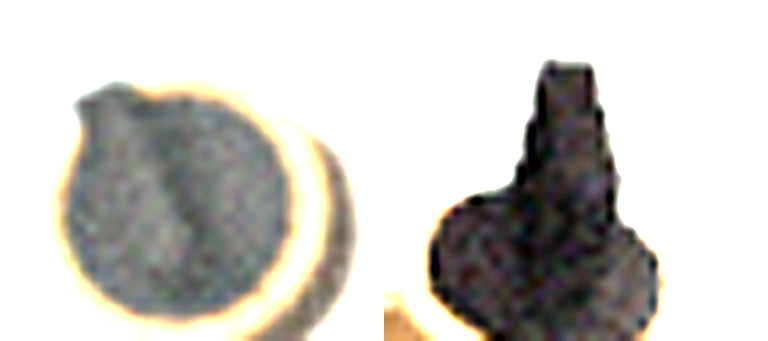

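p2 shows the tapered wing. In the top view its far tip is at about (105,95), running down right to about (195,240). In the scene view the tip is at (568,65), seen nearly end-on. Now I'll work out the wing's yaw and zoom in on the socket ribs.

```bash
python3 - <<'E'
from h import *
np.set_printoptions(precision=4,suppress=True)
d=cam('top');e=cam('scene')
P=lambda p:(np.array(p,float)+.5)/10.667-.5+[182,222]
Q=lambda p:(np.array(p,float)+.5-[384,0])/10.667-.5+[432,198]
print('tip top',onz(d,P([[80,105],[105,93],[135,92]]),.088));print('tip scene',onz(e,Q([[545,64],[568,63],[592,65]]),.088))
C=np.array([.458,.2956,0])
for yaw in (5,10,15,20,28):
    u=np.array([np.cos(np.radians(yaw)),np.sin(np.radians(yaw)),0]); n=np.array([-u[1],u[0],0])
    W=[C+s*.022*u+t*.007*n+[0,0,z] for z in(.088,.048) for s,t in((1,1),(1,-1),(-1,-1),(-1,1))]
    print(yaw,'top',((proj(d,W)-[182,222]+.5)*10.667).round().astype(int).tolist(),'\n   scene',((proj(e,W)-[432,198]+.5)*10.667+[384,0]).round().astype(int).tolist())
# socket zoom
a=cv2.resize(d['image'][163:203,255:300],(450,400),interpolation=cv2.INTER_CUBIC);f=cv2.resize(e['image'][208:243,332:370],(434,400),interpolation=cv2.INTER_CUBIC)
x=np.hstack([a,f]).astype(float);x=np.clip((x-20)*1.7,0,255).astype('uint8');x=cv2.resize(x,None,fx=.9,fy=.9);print(x.shape);cv2.imwrite('pics/s2.png',x)
E
```

```text
tip top [[0.4739 0.3077 0.088 ]
 [0.4766 0.3026 0.088 ]
 [0.477  0.2962 0.088 ]]
tip scene [[0.4476 0.2856 0.088 ]
 [0.4447 0.2898 0.088 ]
 [0.4427 0.2945 0.088 ]]
5 top [[98, 81], [163, 77], [165, 282], [99, 286], [145, 112], [208, 108], [211, 307], [147, 311]] 
   scene [[587, 178], [521, 159], [566, 38], [630, 56], [550, 322], [485, 302], [531, 180], [593, 198]]
10 top [[89, 85], [154, 75], [174, 278], [108, 288], [137, 116], [200, 107], [219, 303], [156, 313]] 
   scene [[597, 179], [529, 164], [556, 38], [622, 52], [559, 322], [494, 307], [521, 179], [585, 194]]
15 top [[80, 89], [145, 74], [182, 274], [117, 289], [128, 120], [191, 106], [228, 299], [165, 314]] 
   scene [[606, 179], [538, 167], [547, 38], [613, 49], [569, 322], [502, 310], [512, 179], [577, 190]]
20 top [[72, 94], [135, 74], [191, 268], [127, 290], [121, 126], [182, 105], [235, 294], [174, 314]] 
   scene [[615, 179], [547, 171], [538, 38], [604, 46], [578, 322], [512, 314], [504, 180], [568, 187]]
28 top [[60, 104], [120, 75], [203, 259], [142, 288], [109, 135], [167, 107], [247, 284], [189, 313]] 
   scene [[630, 177], [563, 175], [524, 40], [589, 42], [592, 320], [527, 318], [490, 182], [553, 183]]
(360, 796, 3)
```

View pics/s2.png

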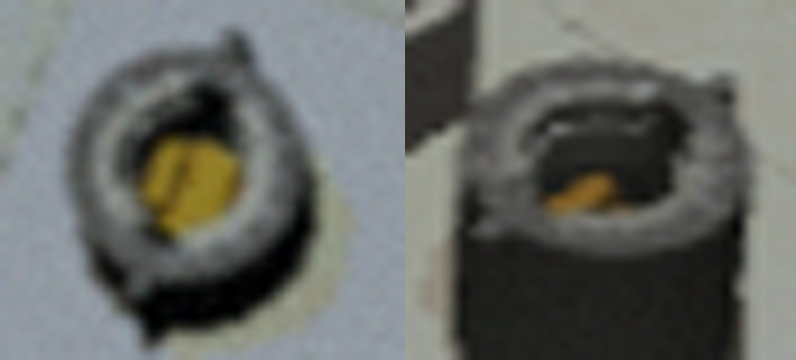

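s2 shows the socket ribs in the top view at (235,43) and (133,288), and in the scene view at (722,85) and (487,228). The gold rotor's slot runs roughly parallel to them.

```bash
python3 - <<'E'
from h import *
np.set_printoptions(precision=4,suppress=True)
d=cam('top');e=cam('scene')
P=lambda p:(np.array(p,float)+.5)/9-.5+[255,163]
Q=lambda p:(np.array(p,float)+.5-[405,0])/10.28-.5+[332,208]
for n,q in(('top',onz(d,P([[235,43],[133,288]]),.075)),('scene',onz(e,Q([[722,85],[487,228]]),.075))):
    v=q[0]-q[1];print(n,q.tolist(),q.mean(0),np.linalg.norm(v),np.degrees(np.arctan2(v[1],v[0])))
q=onz(d,P([[195,145],[155,225]]),.05);v=q[0]-q[1];print('slot',np.degrees(np.arctan2(v[1],v[0])))
# predicted rim outline & rib tips for hypotheses
for yaw in(-18.3,-23,-27):
    C=np.array([.599,.118,.075]);u=np.array([np.cos(np.radians(yaw)),np.sin(np.radians(yaw)),0])
    W=[C+u*.034,C-u*.034]; print(yaw,((proj(d,W)-[255,163]+.5)*9).round().tolist(),((proj(e,W)-[332,208]+.5)*10.28+[405,0]).round().tolist())
    
C=np.array([.599,.118,.075]);A=np.arange(0,6.28,.1);W=C+np.c_[.031*np.cos(A),.031*np.sin(A),0*A]
a=(proj(d,W)-[255,163]+.5)*9;b=(proj(e,W)-[332,208]+.5)*10.28+[405,0]
print('rim pred',a.min(0),a.max(0),b.min(0),b.max(0))
E
```

```text
top [[0.6333362329564971, 0.10728273669085943, 0.07499999999999996], [0.5667763768121059, 0.1309508383467882, 0.07499999999999996]] [0.6001 0.1191 0.075 ] 0.07064271714732827 -19.574940817854962
scene [[0.5691856671019321, 0.13284809532949832, 0.07499999999999996], [0.6351019525593048, 0.10994485754184713, 0.07499999999999984]] [0.6021 0.1214 0.075 ] 0.06978191018921406 160.83973252477085
slot -23.514732244190547
-18.3 [[235.0, 51.0], [142.0, 289.0]] [[485.0, 213.0], [710.0, 73.0]]
-23 [[245.0, 55.0], [132.0, 285.0]] [[476.0, 206.0], [719.0, 79.0]]
-27 [[253.0, 59.0], [124.0, 281.0]] [[469.0, 200.0], [726.0, 85.0]]
rim pred [69.8208 54.9338] [307.9988 284.8444] [453.0312  46.4754] [745.5967 241.4707]
```

```bash
cat > g.py <<'E'
import sys,numpy as np
from scipy.spatial.transform import Rotation as Ro
from station import bot
def g(x,y,z,phi):
    o=bot.get_obs();R=Ro.from_quat(np.roll(o['ee_rot'],-1)).as_matrix()
    s=R.T@(np.array([x,y,z])-o['tool_pos'])*1000
    ph=np.degrees(np.arctan2(R[1,1],R[0,1]));t=(ph-phi+180)%360-180
    print('t',round(o['t'],2),'pos',o['tool_pos'].round(4),'phi %.2f tilt %.2f'%(ph,np.degrees(np.arccos(-R[2,2]))),'j',o['joints'].round(2),'F',o['contact_force'].round(1),'M',o['moment'].round(2),'w',o['gripper_width'].round(4),'g',o['grasp_force'])
    print('   SHIFT',s.round(1),'TURN',np.radians(t).round(3))
g(*map(float,sys.argv[1:]))
E
python3 g.py .5845 -.263 .2 -19
```

```text
Traceback (most recent call last):
  File "g.py", line 10, in <module>
    g(*map(float,sys.argv[1:]))
    ~^^^^^^^^^^^^^^^^^^^^^^^^^^
  File "g.py", line 8, in g
    print('t',round(o['t'],2),'pos',o['tool_pos'].round(4),'phi %.2f tilt %.2f'%(ph,np.degrees(np.arccos(-R[2,2]))),'j',o['joints'].round(2),'F',o['contact_force'].round(1),'M',o['moment'].round(2),'w',o['gripper_width'].round(4),'g',o['grasp_force'])
                                                                                                                                                                                                          ^^^^^^^^^^^^^^^^^^^^^^^^
AttributeError: 'float' object has no attribute 'round'
```

```bash
sed -i "s/o\['gripper_width'\].round(4)/round(o['gripper_width'],4)/" g.py; python3 g.py .5845 -.263 .2 -19
```

```text
t 0.5 pos [0.2422 0.5215 0.2313] phi 65.09 tilt 0.00 j [1.   0.31 0.05 1.3  0.   1.43] F [1.2 0.  0.5] M [-0.01 -0.08 -0.02] w 0.0858 g 0.0
   SHIFT [-640.9 -567.3   31.3] TURN 1.468
```

```bash
python3 -m creep '[[[-36,-32,2],0.12],[[-72,-64,4],0.24],[[-108,-96,6],0.36],[[-144,-128,8],0.48],[[-180,-160,10],0.6]]' 85 40; python3 g.py .5845 -.263 .2 -19
```

```text
t: 1.0
tool_pos: [0.3385, 0.299, 0.2215]
ee_rot: [0.0, 0.496, 0.868, 0.0]
contact_force: [1.1, -0.3, 0.1]
gripper_width: 0.0851
grasp_force: 0.0
t 1.0 pos [0.3385 0.299  0.2215] phi 30.47 tilt 0.06 j [ 0.55  0.08 -0.27  1.22 -0.    1.58] F [ 1.1 -0.3  0.1] M [-0.03 -0.07 -0.1 ] w 0.0851 g 0.0
   SHIFT [-609.2  -73.    21.4] TURN 0.863
```

```bash
python3 -m creep '[[[-48,-6,2],0.12],[[-96,-12,4],0.24],[[-144,-18,6],0.36],[[-192,-24,8],0.48],[[-240,-29,10],0.6]]' ; python3 g.py .5845 -.263 .2 -19
```

```text
t: 1.5
tool_pos: [0.4362, 0.0775, 0.2116]
ee_rot: [0.0, 0.731, 0.682, 0.001]
contact_force: [0.9, 1.3, -0.4]
gripper_width: 0.0848
grasp_force: 0.0
t 1.5 pos [0.4362 0.0775 0.2116] phi -3.96 tilt 0.07 j [-0.01  0.07 -0.31  1.19  0.    1.63] F [ 0.9  1.3 -0.4] M [ 0.04 -0.01 -0.03] w 0.0848 g 0.0
   SHIFT [-329.5  171.4   11.7] TURN 0.263
```

```bash
python3 -m creep '[[[-43,22,2],0.05],[[-86,44,4],0.1],[[-129,66,6],0.15],[[-172,88,8],0.2],[[-215,110,10],0.25]]' ; python3 g.py .5845 -.263 .12 -19
```

```text
t: 2.0
tool_pos: [0.5323, -0.1442, 0.2014]
ee_rot: [0.0, 0.81, 0.587, 0.0]
contact_force: [1.4, 0.1, -0.2]
gripper_width: 0.0846
grasp_force: 0.0
t 2.0 pos [ 0.5323 -0.1442  0.2014] phi -18.14 tilt 0.04 j [-0.41  0.28 -0.08  1.22  0.    1.48] F [ 1.4  0.1 -0.2] M [ 0.02 -0.05  0.03] w 0.0846 g 0.0
   SHIFT [-96.6  86.6  81.4] TURN 0.015
```

```bash
python3 -m creep '[[[-32,29,17],0.01],[[-64,58,34],0.015],[[-97,87,51],0.015],[[-97,87,51],0.015],[[-97,87,51],0.015]]' ; python3 g.py .5845 -.263 .048 -19
```

```text
t: 2.5
tool_pos: [0.5839, -0.2618, 0.1488]
ee_rot: [-0.001, 0.814, 0.581, -0.0]
contact_force: [0.0, 0.4, -0.1]
gripper_width: 0.0849
grasp_force: 0.0
t 2.5 pos [ 0.5839 -0.2618  0.1488] phi -18.95 tilt 0.17 j [-0.55  0.47  0.08  1.18  0.    1.35] F [ 0.   0.4 -0.1] M [-0.02  0.04 -0.03] w 0.0849 g 0.0
   SHIFT [ -1.    1.3 100.8] TURN 0.001
```

```bash
python3 -m creep '[[[-1,1,30],0],[[-1,1,60],0],[[-1,1,85],0],[[-1,1,101],0],[[-1,1,101],0]]'; python3 -m creep '[[[0,0,0],0],[[0,0,0],0],[[0,0,0],0],[[0,0,0],0],[[0,0,0],0]]' 20 40;python3 -m creep '[[[0,0,0],0],[[0,0,0],0],[[0,0,0],0],[[0,0,0],0],[[0,0,0],0]]' | tail -3; python3 g.py .5845 -.263 .048 -19; python3 - <<'E'
from h import *
crop(cam('scene'),190,90,410,255,3.6,'g1.png')
E
```

```text
t: 3.0
tool_pos: [0.5835, -0.26, 0.0479]
ee_rot: [-0.002, 0.813, 0.582, -0.001]
contact_force: [0.3, 0.7, -0.5]
gripper_width: 0.0849
grasp_force: 0.0
t: 3.5
tool_pos: [0.5861, -0.263, 0.0509]
ee_rot: [0.001, 0.813, 0.582, 0.001]
contact_force: [-0.5, 1.0, 6.0]
gripper_width: 0.033
grasp_force: 39.9
contact_force: [-0.2, 1.1, 5.4]
gripper_width: 0.0327
grasp_force: 39.9
t 4.0 pos [ 0.586  -0.263   0.0509] phi -18.85 tilt 0.14 j [-0.55  0.54 -0.06  0.97  0.    1.35] F [-0.2  1.1  5.4] M [ 0.23  0.18 -0.  ] w 0.0327 g 39.88233983516693
   SHIFT [-0.5 -1.5  2.9] TURN 0.003
```

View pics/g1.png

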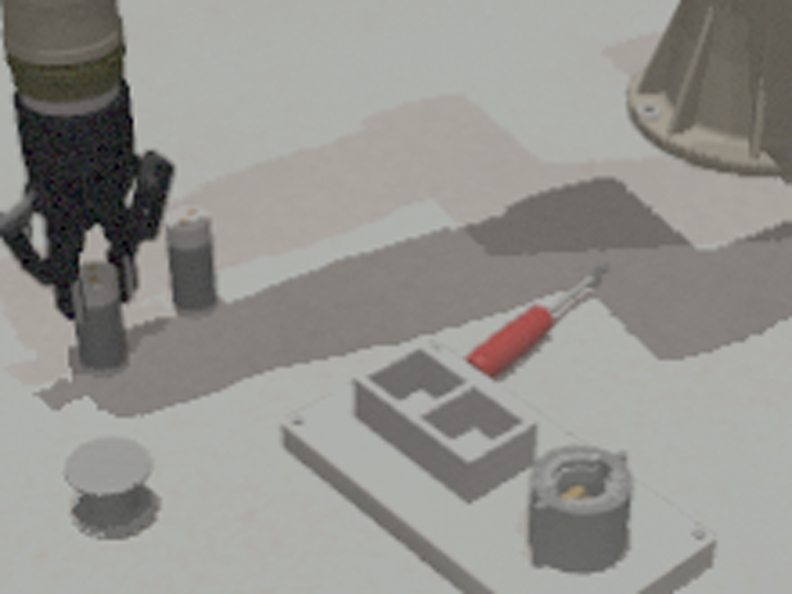

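The gripper holds can A near its top, at g1 (100,300). The other can is undisturbed at (192,260), and the crate is unobstructed. Next I lift it and carry it to cell 1.

```bash
python3 -m creep '[[[0,0,-20],0],[[0,0,-50],0],[[0,0,-80],0],[[0,0,-105],0],[[0,0,-110],0]]'; python3 g.py .5516 -.0243 .155 -19
```

```text
t: 4.55
tool_pos: [0.5868, -0.2636, 0.163]
ee_rot: [0.003, 0.813, 0.582, 0.001]
contact_force: [0.5, -0.1, 0.1]
gripper_width: 0.033
grasp_force: 40.0
t 4.55 pos [ 0.5868 -0.2636  0.163 ] phi -18.86 tilt 0.34 j [-0.55  0.47  0.1   1.2   0.    1.35] F [ 0.5 -0.1  0.1] M [ 0.   -0.05  0.  ] w 0.033 g 40.01687407493591
   SHIFT [ 215.1 -110.7    7.1] TURN 0.002
```

```bash
python3 -m creep '[[[40,-20,0],0],[[85,-43,0],0],[[130,-66,0],0],[[175,-90,0],0],[[200,-103,0],0]]'>/dev/null; python3 -m creep '[[[15,-8,0],0],[[15,-8,0],0],[[15,-8,0],0],[[15,-8,0],0],[[15,-8,0],0]]'; python3 g.py .5516 -.0243 .155 -19
```

```text
t: 5.55
tool_pos: [0.5499, -0.0246, 0.159]
ee_rot: [0.0, 0.814, 0.581, -0.0]
contact_force: [0.6, 0.3, -1.2]
gripper_width: 0.0329
grasp_force: 40.1
t 5.55 pos [ 0.5499 -0.0246  0.159 ] phi -18.97 tilt 0.01 j [-0.19  0.3  -0.16  1.12 -0.    1.71] F [ 0.6  0.3 -1.2] M [-0.02  0.02  0.04] w 0.0329 g 40.1294070482254
   SHIFT [0.9 1.5 4. ] TURN 0.001
```

```bash
python3 -m creep '[[[1,1.5,20],0],[[1,1.5,38],0],[[1,1.5,50],0],[[1,1.5,60],0],[[1,1.5,70],0]]'; python3 g.py .5516 -.0243 .076 -19;  python3 -m creep '[[[0,0,1],0],[[0,0,3],0],[[0,0,5],0],[[0,0,7],0],[[0,0,8],0]]';python3 g.py .5516 -.0243 .076 -19
```

```text
t: 6.05
tool_pos: [0.5516, -0.0232, 0.0888]
ee_rot: [0.0, 0.814, 0.581, 0.0]
contact_force: [0.3, -0.8, -0.7]
gripper_width: 0.0328
grasp_force: 40.1
t 6.05 pos [ 0.5516 -0.0232  0.0888] phi -18.89 tilt 0.02 j [-0.19  0.35 -0.26  0.96  0.    1.71] F [ 0.3 -0.8 -0.7] M [ 0.05 -0.03  0.  ] w 0.0328 g 40.129238963127136
   SHIFT [-1.   0.4 12.8] TURN 0.002
t: 6.55
tool_pos: [0.5516, -0.0227, 0.0815]
ee_rot: [0.0, 0.813, 0.582, 0.0]
contact_force: [0.1, 0.3, -0.9]
gripper_width: 0.0328
grasp_force: 40.1
t 6.55 pos [ 0.5516 -0.0227  0.0815] phi -18.84 tilt 0.04 j [-0.19  0.36 -0.27  0.94  0.    1.71] F [ 0.1  0.3 -0.9] M [0.03 0.01 0.01] w 0.0328 g 40.12927293777466
   SHIFT [-1.5  0.6  5.5] TURN 0.003
```

```bash
python3 -m creep '[[[-1,0,1],0],[[-1,0,2],0],[[-1,0,3],0],[[-1,0,4],0],[[-1,0,5],0]]' | grep -E 'pos|contact'; python3 -m creep '[[[0,0,0.5],0],[[0,0,1],0],[[0,0,1.5],0],[[0,0,1.5],0],[[0,0,1.5],0]]' | grep -E 'pos|contact'
```

```text
tool_pos: [0.551, -0.0237, 0.0762]
contact_force: [-0.4, -0.6, -0.7]
tool_pos: [0.551, -0.0236, 0.0759]
contact_force: [-3.6, -0.3, 7.9]
```

```bash
python3 -m creep '[[[0,0,-1],0],[[0,0,-1],0],[[0,0,-1],0],[[0,0,-1],0],[[0,0,-1],0]]' | grep -E 'pos|contact';python3 -m creep '[[[0,0,-1],0],[[0,0,-1],0],[[0,0,-1],0],[[0,0,-1],0],[[0,0,-1],0]]' 62 | grep -E 'pos|contact|width'; python3 -m creep '[[[0,0,-15],0],[[0,0,-40],0],[[0,0,-70],0],[[0,0,-100],0],[[0,0,-120],0]]' 85; python3 g.py .496 -.249 .18 -19
```

```text
tool_pos: [0.5512, -0.0237, 0.0759]
contact_force: [-0.2, 0.3, 2.3]
tool_pos: [0.5509, -0.0237, 0.0767]
contact_force: [-0.2, -0.3, 0.1]
gripper_width: 0.0621
t: 9.05
tool_pos: [0.5517, -0.0238, 0.1991]
ee_rot: [0.001, 0.813, 0.582, 0.001]
contact_force: [0.3, 0.0, -1.4]
gripper_width: 0.0848
grasp_force: 0.0
t 9.05 pos [ 0.5517 -0.0238  0.1991] phi -18.85 tilt 0.14 j [-0.19  0.28 -0.08  1.21  0.    1.71] F [ 0.3  0.  -1.4] M [-0.   -0.03  0.02] w 0.0848 g 0.0
   SHIFT [-231.1   20.    19. ] TURN 0.003
```

```bash
python3 -m creep '[[[-45,4,0],0],[[-90,8,5],0],[[-135,12,10],0],[[-180,16,15],0],[[-225,20,20],0]]'>/dev/null; python3 -m creep '[[[-6,0,10],0],[[-6,0,20],0],[[-6,0,30],0],[[-6,0,30],0],[[-6,0,30],0]]'>/dev/null; python3 g.py .496 -.249 .049 -19
```

```text
t 10.05 pos [ 0.4955 -0.2473  0.1465] phi -18.73 tilt 0.06 j [-0.61  0.31 -0.17  1.09  0.    1.29] F [-0.2  0.4 -0.1] M [-0.04  0.01 -0.03] w 0.0848 g 0.0
   SHIFT [-1.5  1.2 97.5] TURN 0.005
```

```bash
python3 -m creep '[[[-1.5,1,30],0.005],[[-1.5,1,60],0.005],[[-1.5,1,85],0.005],[[-1.5,1,98],0.005],[[-1.5,1,98],0.005]]' | grep -E 'pos|contact'; python3 -m creep '[[[0,0,0],0],[[0,0,0],0],[[0,0,0],0],[[0,0,0],0],[[0,0,0],0]]' 20 40;python3 -m creep '[[[0,0,0],0],[[0,0,-20],0],[[0,0,-50],0],[[0,0,-80],0],[[0,0,-108],0]]' >/dev/null; python3 g.py .569 .0268 .155 -19
```

```text
tool_pos: [0.4951, -0.2491, 0.0475]
contact_force: [0.3, 0.4, -0.3]
t: 11.05
tool_pos: [0.4963, -0.251, 0.05]
ee_rot: [0.001, 0.815, 0.58, 0.0]
contact_force: [-1.4, 0.9, 5.9]
gripper_width: 0.0332
grasp_force: 39.2
t 11.55 pos [ 0.4956 -0.2505  0.158 ] phi -19.15 tilt 0.01 j [-0.61  0.31 -0.14  1.12  0.    1.29] F [ 0.8  0.1 -1.6] M [-0.02 -0.02 -0.03] w 0.0333 g 39.67165410518646
   SHIFT [286.  -21.6   3. ] TURN -0.003
```

```bash
python3 -m creep '[[[42,-3,-25],0],[[88,-6,-35],0],[[134,-10,-35],0],[[180,-13,-35],0],[[226,-17,-35],0]]'>/dev/null; python3 -m creep '[[[40,-3,0],0],[[60,-5,0],0],[[60,-5,0],0],[[60,-5,0],0],[[60,-5,0],0]]'>/dev/null; python3 g.py .569 .0268 .09 -19
```

```text
t 12.55 pos [0.5685 0.0259 0.1917] phi -19.20 tilt 0.02 j [-0.1   0.32 -0.05  1.21 -0.    1.81] F [-0.1 -0.3 -0.6] M [ 0.02 -0.03 -0.02] w 0.0329 g 39.73202168941498
   SHIFT [  1.    0.2 101.7] TURN -0.004
```

```bash
python3 -m creep '[[[1,0,30],0],[[1,0,60],0],[[1,0,80],0],[[1,0,93],0],[[1,0,103],0]]'| grep -E 'pos|contact';python3 -m creep '[[[0,0,2],0],[[0,0,4],0],[[0,0,6],0],[[0,0,8],0],[[0,0,10],0]]' | grep -E 'pos|contact'; python3 -m creep '[[[0,0,1],0],[[0,0,2],0],[[0,0,3],0],[[0,0,4],0],[[0,0,5],0]]'  | grep -E 'pos|contact'
```

```text
tool_pos: [0.5688, 0.0268, 0.088]
contact_force: [0.2, -0.0, -1.2]
tool_pos: [0.5695, 0.0279, 0.0793]
contact_force: [0.1, 0.8, -1.6]
tool_pos: [0.5692, 0.028, 0.0749]
contact_force: [-4.2, 1.2, 13.0]
```

```bash
python3 -m creep '[[[0,0,-1],0],[[0,0,-2],0],[[0,0,-2],0],[[0,0,-2],0],[[0,0,-2],0]]' | grep -E 'pos|contact';python3 -m creep '[[[0,0,0],0],[[0,0,0],0],[[0,0,0],0],[[0,0,0],0],[[0,0,0],0]]' 62 | grep -E 'pos|contact|width'; python3 -m creep '[[[0,0,-15],0],[[0,0,-40],0],[[0,0,-70],0],[[0,0,-100],0],[[0,0,-120],0]]' 85 >/dev/null; python3 g.py .4582 .2956 .2 108; python3 - <<'E'
from h import *
d=cam('top');e=cam('scene')
a=cv2.resize(d['image'][150:250,240:370],(650,500),interpolation=3)[:300];b=cv2.resize(e['image'][150:250,240:390],(650,433),interpolation=3)[:300]
cv2.imwrite('pics/c1.png',(255*(np.vstack([a,b])/255)**.5).astype('uint8'))
E
```

```text
tool_pos: [0.569, 0.0278, 0.0756]
contact_force: [0.2, -0.9, -0.6]
tool_pos: [0.5691, 0.0278, 0.0758]
contact_force: [-0.0, -0.6, -0.3]
gripper_width: 0.062
t 15.55 pos [0.5698 0.0278 0.1982] phi -19.14 tilt 0.15 j [-0.09  0.31 -0.04  1.22  0.    1.81] F [ 0.5 -0.3 -0.1] M [-0.01  0.01 -0.07] w 0.0849 g 0.0
   SHIFT [ 216.4 -193.2   -2.1] TURN -2.219
```

View pics/c1.png

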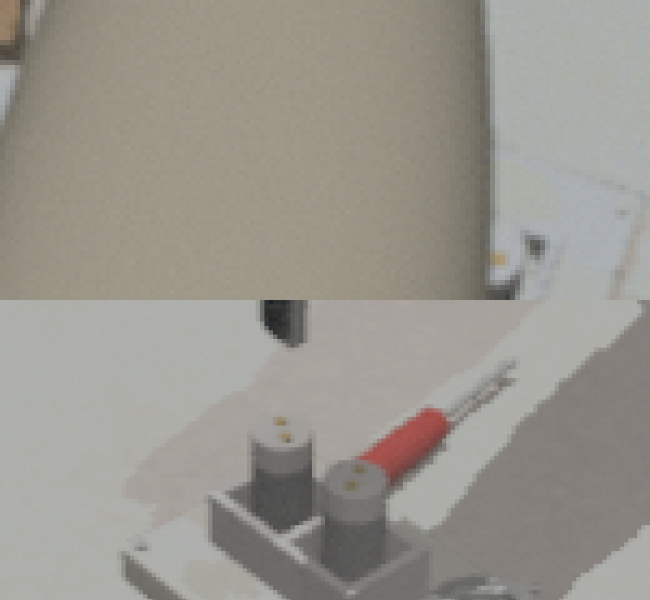

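Both cans stand upright in their cells, at c1 (282,470) and (355,515), and the driver is untouched. Now for the plug.

```bash
python3 -m creep '[[[15,-13,0],-0.14],[[30,-26,0],-0.28],[[45,-39,0],-0.42],[[60,-53,0],-0.56],[[75,-67,0],-0.7]]'>/dev/null; python3 g.py .4582 .2956 .2 108
```

```text
t 16.15 pos [0.5293 0.1213 0.1944] phi 21.29 tilt 0.10 j [ 0.08  0.27 -0.11  1.2   0.    1.28] F [ 0.  -0.4 -0.3] M [ 0.06  0.01 -0.01] w 0.0847 g 0.0
   SHIFT [188.3  -3.   -5.5] TURN -1.513
```

```bash
python3 -m creep '[[[20,0,-1],-0.14],[[40,0,-2],-0.28],[[60,0,-4],-0.42],[[80,-1,-5],-0.56],[[100,-2,-5],-0.7]]'>/dev/null; python3 g.py .4582 .2956 .2 108
```

```text
t 16.65 pos [0.4918 0.2139 0.1996] phi 61.41 tilt 0.08 j [ 0.26  0.25 -0.12  1.2   0.    0.76] F [0.3 1.  0.3] M [0.07 0.05 0.02] w 0.0848 g 0.0
   SHIFT [68.6 55.6 -0.4] TURN -0.813
```

```bash
python3 -m creep '[[[14,11,0],-0.14],[[28,22,0],-0.28],[[42,33,0],-0.42],[[56,44,0],-0.56],[[68,55,0],-0.7]]'>/dev/null; python3 -m creep '[[[0,0,10],-0.11],[[0,0,20],-0.11],[[0,0,30],-0.11],[[0,0,40],-0.11],[[0,0,40],-0.11]]'>/dev/null;python3 g.py .4582 .2956 .053 108
```

```text
t 17.65 pos [0.4587 0.2934 0.1586] phi 107.39 tilt 0.20 j [ 0.42  0.29 -0.17  1.12  0.    0.12] F [0.2 0.3 0.6] M [-0.02 -0.02 -0.  ] w 0.0851 g 0.0
   SHIFT [ -0.5   2.2 105.6] TURN -0.011
```

```bash
python3 -m creep '[[[0,2,30],-0.01],[[0,2,60],-0.01],[[0,2,85],-0.01],[[0,2,100],-0.01],[[0,2,105],-0.01]]'|grep -E 'pos|contact'; python3 -m creep '[[[0,0,0],0],[[0,0,0],0],[[0,0,0],0],[[0,0,0],0],[[0,0,0],0]]' 0 30>/dev/null;python3 -m creep '[[[0,0,0],0],[[0,0,0],0],[[0,0,0],0],[[0,0,0],0],[[0,0,0],0]]' - 60|tail -3;python3 g.py .4582 .2956 .053 108;  python3 - <<'E'
from h import *
d=cam('top');e=cam('scene')
a=cv2.resize(d['image'][200:270,150:250],(500,350),interpolation=3);b=cv2.resize(e['image'][180:250,400:500],(500,350),interpolation=3)[:250]
cv2.imwrite('pics/c2.png',(255*(np.vstack([a,b])/255)**.4).astype('uint8'))
E
```

```text
tool_pos: [0.4582, 0.2954, 0.0541]
contact_force: [0.3, -0.3, 0.9]
t: 18.65
tool_pos: [0.4597, 0.2966, 0.0567]
ee_rot: [0.001, -0.157, 0.988, 0.0]
contact_force: [-0.6, 0.1, 2.1]
gripper_width: 0.013
grasp_force: 38.8
contact_force: [-1.1, -0.2, 5.7]
gripper_width: 0.0134
grasp_force: 61.7
t 19.15 pos [0.4598 0.2966 0.0567] phi 108.06 tilt 0.10 j [ 0.43  0.37 -0.32  0.88  0.    0.11] F [-1.1 -0.2  5.7] M [-0.06  0.13  0.  ] w 0.0134 g 61.662211418151855
   SHIFT [ 1.8 -0.5  3.7] TURN 0.001
```

```bash
python3 -m creep '[[[0,0,-8],0],[[0,0,-30],0],[[0,0,-60],0],[[0,0,-90],0],[[0,0,-105],0]]'>/dev/null;python3 g.py .6007 .1197 .160 70.8
```

```text
t 19.75 pos [0.4599 0.2966 0.1635] phi 108.06 tilt 0.16 j [ 0.43  0.29 -0.16  1.12 -0.    0.11] F [-0.3 -0.7 -1.2] M [ 0.01 -0.04 -0.  ] w 0.0133 g 60.785032510757446
   SHIFT [ -79.  -211.8    3.7] TURN 0.65
```

```bash
python3 -m creep '[[[-15,-42,1],0.13],[[-31,-84,2],0.26],[[-47,-126,3],0.39],[[-63,-168,3],0.52],[[-77,-206,3],0.65]]'>/dev/null;python3 -m creep '[[[-2,-4,0],0],[[-2,-4,0],0],[[-2,-4,0],0],[[-2,-4,0],0],[[-2,-4,0],0]]'>/dev/null;python3 g.py .6007 .1197 .160 70.8;  python3 - <<'E'
from h import *
d=cam('top');e=cam('scene')
a=cv2.resize(d['image'][120:220,220:370],(600,400),interpolation=3)[:200];b=cv2.resize(e['image'][150:260,300:410],(600,600),interpolation=3)[:,:]
b=cv2.resize(b,(600,600))
cv2.imwrite('pics/c3.png',(255*(b/255)**.4).astype('uint8'))
E
```

```text
t 20.75 pos [0.5961 0.1211 0.158 ] phi 70.94 tilt 0.01 j [ 0.07  0.41 -0.    1.16  0.    0.4 ] F [-0.5 -0.7 -1.6] M [-0.05 -0.02 -0.01] w 0.0134 g 60.84420204162598
   SHIFT [-4.8  0.2 -2. ] TURN 0.002
```

View pics/c3.png

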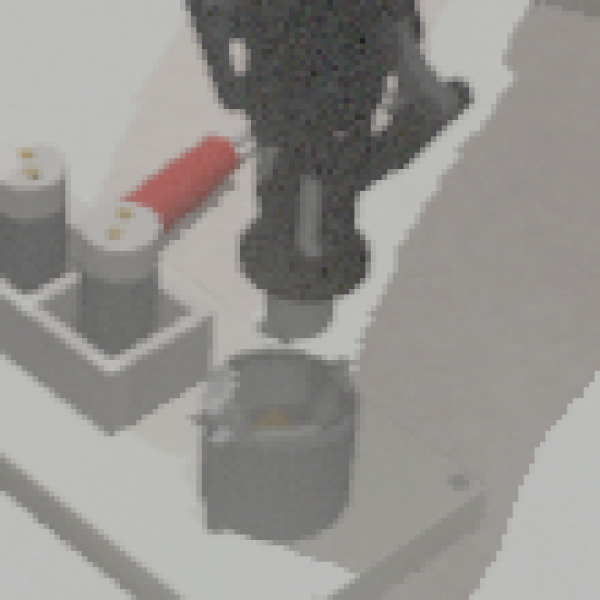

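c3 shows the plug hanging above the socket: flange spanning x 240–370, shaft x 268–332 with its lower end at y≈340, rim spanning x 203–357, and ribs at (355,365) and (213,428). I'll now compare these with projections of the commanded geometry.

```bash
python3 - <<'E'
from h import *
np.set_printoptions(precision=1,suppress=True)
o=bot.get_obs();d=cam('top');e=cam('scene');p=o['tool_pos'];print(p.round(4).tolist())
A=np.arange(0,6.28,.02)
f=lambda W:(proj(e,W)-[300,150]+.5)*5.4545
ci=lambda c,r,z:np.c_[c[0]+r*np.cos(A),c[1]+r*np.sin(A),0*A+z]
ex=lambda n,W:print(n,W.min(0),W.max(0))
zu=p[2]-.0147
ex('flange',np.vstack([f(ci(p,.026,zu)),f(ci(p,.026,zu+.006))]));ex('shaft end',f(ci(p,.014,zu-.03)));
S=np.array([.6007,.1197]);ex('rim',f(ci(S,.031,.075)));ex('rim bore',f(ci(S,.018,.075)))
u=np.array([np.cos(np.radians(-19.2)),np.sin(np.radians(-19.2))]);print('ribs',f([[*(S+u*.035),.075],[*(S-u*.035),.075]]))
print('1mm x,y,z effect',f([[.6,.12,.1],[.601,.12,.1],[.6,.121,.1],[.6,.12,.101]])[1:]-f([[.6,.12,.1]]))
# automatic row profile of shaft: bright vs dark flange
im=cv2.cvtColor(e['image'],cv2.COLOR_BGR2GRAY)
print(im[192:216,340:372:1])
E
```

```text
[0.5964, 0.1209, 0.1581]
flange [230.8 203. ] [367.8 300.3]
shaft end [257.5 293.9] [329.2 340.1]
rim [201.8 344.7] [357.3 448.6]
rim bore [234.4 365.7] [324.7 426. ]
ribs [[215.9 434. ]
 [341.  358.2]]
1mm x,y,z effect [[-1.1  1.4]
 [ 2.3  0.8]
 [ 0.2 -1.9]]
[[104 106 106  97  62  19  14  16  16  14  13  13  13  15  25  33  36  29
   14  13  13  12  14  15  12  45 102 120 120 119 119 119]
 [106 105 106  80  31  16  19  19  17  20  14  15  14  15  29  35  35  30
   16  12  15  11  12  11   9  15  61 107 121 121 121 119]
 [105 104 105  75  16  17  16  19  14  17  16  15  18  15  28  37  37  31
   19  15  14   8  13  15   8   9  21  99 121 121 121 121]
 [104 104  94  59  14  18  19  16  16  17  16  17  14  16  28  38  37  36
   27  17  15  11  13  10  13  11  10  60 106 121 121 120]
 [103 103  93  57  15  18  18  15  13  17  17  12  14  18  17  26  35  34
   26  16  13  13  14  13  14  11  12  51 102 119 121 121]
 [104 105  92  56  16  17  17  16  18  20  17  16  14  15  11  19  20  21
   15  15  11  14  13  10  11   8   7  48 103 119 120 121]
 [105 105 104  73  17  19  17  16  15  16 
[... 1652 characters left out ...]
0 121 121  98  71  67  67  67  65]
 [107 107 107 106 106 108 106  87  53  45  39  36  39  38  40  39  38  63
   83 107 119 120 121 121 120 120  94  66  67  68  68  68]
 [107 107 107 108 107 107 107 104 103  98  77  45  38  62  86  82  99 115
  117 118 119 118 120 120 119  98  70  66  67  65  68  69]
 [107 106 106 107 106 106 108 103  89  78  88  84  80  90 108 115 116 118
  118 120 121 121 120 120 120 118  91  66  66  66  68  68]
 [107 107 106  91  73  67  55  48  44  41  43  43  43  44  51  60  87 112
  120 120 122 120 120 121 120  97  70  66  67  66  68  68]
 [105  91  62  46  39  36  35  32  32  31  32  31  29  30  32  29  41  50
   61  87 113 102  76  88  87  71  65  65  65  67  67  68]]
```

```bash
python3 g.py .6025 .1191 .130 70.8;python3 -m creep '[[[-5,0,6],0],[[-6,0,12],0],[[-6,0,18],0],[[-6,0,24],0],[[-6,0,26],0]]'>/dev/null;python3 -m creep '[[[0,0,0],0],[[0,0,0],0],[[0,0,0],0],[[0,0,0],0],[[0,0,0],0]]'>/dev/null;python3 g.py .6025 .1191 .115 70.8
```

```text
t 20.95 pos [0.5966 0.1205 0.158 ] phi 70.88 tilt 0.01 j [0.07 0.41 0.   1.16 0.   0.4 ] F [-0.6  0.3 -1.3] M [-0.03 -0.02 -0.01] w 0.013 g 60.84398031234741
   SHIFT [-6.1  0.6 28. ] TURN 0.001
t 21.95 pos [0.6026 0.1179 0.1321] phi 70.82 tilt 0.03 j [ 0.06  0.43 -0.03  1.11  0.    0.4 ] F [-1.   0.6 -1.3] M [0.02 0.01 0.01] w 0.0135 g 60.842885971069336
   SHIFT [ 0.5  1.1 17.1] TURN 0.0
```

```bash
python3 -m creep '[[[0.5,1,3],0],[[0.5,1,6],0],[[0.5,1,9],0],[[0.5,1,12],0],[[0.5,1,12],0]]'>/dev/null;python3 g.py .6025 .1191 .115 70.8;python3 -m creep '[[[0,0,2],0],[[0,0,4],0],[[0,0,5],0],[[0,0,5],0],[[0,0,5],0]]'>/dev/null;python3 g.py .6025 .1191 .115 70.8
```

```text
t 22.45 pos [0.6019 0.1189 0.1191] phi 70.82 tilt 0.06 j [ 0.06  0.44 -0.05  1.08  0.    0.4 ] F [ 0.2  0.4 -0.7] M [-0.02 -0.   -0.01] w 0.0129 g 60.84378004074097
   SHIFT [-0.5  0.4  4.1] TURN 0.0
t 22.95 pos [0.6024 0.119  0.1148] phi 70.82 tilt 0.01 j [ 0.06  0.44 -0.05  1.07  0.    0.4 ] F [ 0.1  0.9 -1.9] M [-0.04 -0.06 -0.02] w 0.0133 g 60.84381580352783
   SHIFT [-0.1  0.2 -0.2] TURN 0.0
```

```bash
python3 -m creep '[[[0,0,1],0],[[0,0,2],0],[[0,0,3],0],[[0,0,4],0],[[0,0,4],0]]'>/dev/null;python3 g.py .6025 .1191 .1017 70.8;python3 -m creep '[[[0,0,1],0],[[0,0,2],0],[[0,0,3],0],[[0,0,4],0],[[0,0,4],0]]'>/dev/null;python3 g.py .6025 .1191 .1017 70.8
```

```text
t 23.45 pos [0.6022 0.1189 0.1106] phi 70.82 tilt 0.02 j [ 0.06  0.45 -0.06  1.07  0.    0.4 ] F [ 0.6 -0.5 -0.8] M [ 0.01 -0.03 -0.  ] w 0.0129 g 60.843461751937866
   SHIFT [-0.3  0.3  8.9] TURN 0.0
t 23.95 pos [0.6022 0.1189 0.1066] phi 70.82 tilt 0.02 j [ 0.06  0.45 -0.07  1.06  0.    0.4 ] F [-0.5 -0.1 -2.4] M [-0.08  0.1  -0.04] w 0.0134 g 60.83490014076233
   SHIFT [-0.3  0.2  4.9] TURN 0.0
```

```bash
python3 -m creep '[[[0,0,1],0],[[0,0,3],0],[[0,0,4],0],[[0,0,5],0],[[0,0,5],0]]'>/dev/null;python3 g.py .6025 .1191 .0897 70.8;python3 -m creep '[[[0,0,1],0],[[0,0,3],0],[[0,0,4],0],[[0,0,5],0],[[0,0,5],0]]'>/dev/null;python3 g.py .6025 .1191 .0897 70.8
```

```text
t 24.45 pos [0.6022 0.119  0.1017] phi 70.82 tilt 0.01 j [ 0.06  0.45 -0.07  1.05  0.    0.4 ] F [-0.6 -0.4 -0.4] M [-0.13  0.17  0.01] w 0.0134 g 60.88164925575256
   SHIFT [-0.2  0.2 12. ] TURN 0.0
t 24.95 pos [0.6024 0.119  0.0978] phi 70.82 tilt 0.04 j [ 0.06  0.45 -0.08  1.04 -0.    0.4 ] F [-3.9  0.3  6. ] M [-0.23  0.82 -0.02] w 0.0131 g 61.9861900806427
   SHIFT [-0.1  0.2  8.1] TURN 0.0
```

```bash
python3 -m creep '[[[0.5,0,1],0],[[1,0,3],0],[[1,0,5],0],[[1,0,6],0],[[1,0,6],0]]'>/dev/null;python3 g.py .6025 .1191 .0897 70.8;python3 -m creep '[[[0,0,1],0],[[0,0,2],0],[[0,0,3],0],[[0,0,4],0],[[0,0,4],0]]'>/dev/null;python3 g.py .6025 .1191 .0897 70.8
```

```text
t 25.45 pos [0.6023 0.119  0.0927] phi 70.80 tilt 0.16 j [ 0.06  0.46 -0.09  1.02 -0.    0.4 ] F [-2.2 -1.4  9.3] M [-0.37  0.72  0.03] w 0.0131 g 62.36212134361267
   SHIFT [-0.1  0.1  3. ] TURN 0.0
t 25.95 pos [0.6023 0.119  0.0897] phi 70.81 tilt 0.20 j [ 0.06  0.46 -0.09  1.01 -0.    0.4 ] F [-5.2 -1.8 14.2] M [-0.45  1.2   0.04] w 0.0132 g 63.13775897026062
   SHIFT [-0.1  0.1  0. ] TURN 0.0
```

```bash
python3 -m creep '[[[0.5,0,1],0],[[1,0,2],0],[[1,0,3],0],[[1,0,3],0],[[1,0,3],0]]'>/dev/null;python3 g.py .6025 .1191 .0897 70.8
```

```text
t 26.45 pos [0.6023 0.119  0.0897] phi 70.80 tilt 0.40 j [ 0.07  0.46 -0.1   1.01 -0.    0.4 ] F [-9.3 -3.  28.9] M [-0.76  2.1   0.04] w 0.0131 g 65.46258330345154
   SHIFT [-0.1  0.1 -0. ] TURN -0.0
```

```bash
python3 -m creep '[[[0,0,-0.5],0],[[0,0,-1],0],[[0,0,-1],0],[[0,0,-1],0],[[0,0,-1],0]]' - 90 >/dev/null;python3 g.py .6025 .1191 .0897 -19.2;python3 -m creep '[[[0,-0.2,0],0.1],[[0,-0.4,0],0.2],[[0,-0.6,0],0.3],[[0.2,-0.8,0],0.4],[[0.2,-1,0],0.5]]'>/dev/null;python3 g.py .6025 .1191 .0897 -19.2
```

```text
t 26.95 pos [0.6023 0.119  0.0897] phi 70.79 tilt 0.37 j [ 0.07  0.46 -0.1   1.01 -0.    0.4 ] F [-7.1 -2.3 24.5] M [-0.63  1.69  0.02] w 0.0131 g 87.5931465625763
   SHIFT [-0.1  0.1  0. ] TURN 1.571
t 27.45 pos [0.6019 0.1176 0.0898] phi 41.92 tilt 0.39 j [ 0.06  0.46 -0.1   1.01 -0.    0.9 ] F [-6.6 -5.4 24.8] M [-1.17  1.78  0.22] w 0.0128 g 87.69409418106079
   SHIFT [0.7 1.4 0.1] TURN 1.067
```

```bash
python3 -m creep '[[[0,-0.2,0],0.1],[[0,-0.4,0],0.2],[[0,-0.6,0],0.3],[[0.2,-0.8,0],0.4],[[0.2,-1,0],0.5]]'>/dev/null;python3 g.py .6025 .1191 .0897 -19.2;python3 -m creep '[[[0,-0.2,0],0.1],[[0,-0.4,0],0.2],[[0,-0.6,0],0.3],[[0.2,-0.8,0],0.4],[[0.2,-1,0],0.5]]'>/dev/null;python3 g.py .6025 .1191 .0897 -19.2
```

```text
t 27.95 pos [0.6007 0.1166 0.0898] phi 13.25 tilt 0.38 j [ 0.06  0.45 -0.1   1.01 -0.    1.4 ] F [-7.8 -6.6 25.4] M [-1.44  2.02  0.29] w 0.0126 g 87.84415483474731
   SHIFT [2.1 2.4 0.1] TURN 0.566
t 28.45 pos [0.5989 0.1166 0.0898] phi -15.39 tilt 0.30 j [ 0.06  0.45 -0.11  1.01 -0.    1.9 ] F [-10.3  -6.5  27.1] M [-1.18  2.46  0.26] w 0.0132 g 87.95156121253967
   SHIFT [3.3 2.8 0.1] TURN 0.067
```

```bash
python3 -m creep '[[[0,0,0],0.03],[[0,0,0],0.06],[[0,0,0],0.07],[[0,0,0],0.07],[[0,0,0],0.07]]'>/dev/null;python3 g.py .6025 .1191 .0897 -19.2;python3 -m creep '[[[0,0,0],0.02],[[0,0,0],0.04],[[0,0,0],0.04],[[0,0,0],0.04],[[0,0,0],0.04]]'>/dev/null;python3 g.py .6025 .1191 .0897 -19.2
```

```text
t 28.95 pos [0.5987 0.1168 0.0898] phi -19.16 tilt 0.28 j [ 0.06  0.45 -0.11  1.01 -0.    1.97] F [-10.5  -6.4  27.7] M [-1.25  2.5   0.14] w 0.0131 g 88.18793177604675
   SHIFT [3.5 2.9 0.1] TURN 0.001
t 29.45 pos [0.5984 0.1171 0.0897] phi -21.45 tilt 0.24 j [ 0.06  0.45 -0.11  1.01 -0.    2.01] F [-12.5  -5.   28.1] M [-1.06  2.59  0.16] w 0.0128 g 88.26435685157776
   SHIFT [3.4 3.1 0. ] TURN -0.039
```

```bash
for i in 1; do python3 -m creep '[[[0,0,0],0.02],[[0,0,0],0.04],[[0,0,0],0.04],[[0,0,0],0.04],[[0,0,0],0.04]]'>/dev/null;python3 g.py .6025 .1191 .0897 -19.2;python3 -m creep '[[[0,0,0],0.02],[[0,0,0],0.04],[[0,0,0],0.04],[[0,0,0],0.04],[[0,0,0],0.04]]'>/dev/null;python3 g.py .6025 .1191 .0897 -19.2; done
```

```text
t 29.95 pos [0.5981 0.1173 0.0898] phi -23.67 tilt 0.21 j [ 0.06  0.45 -0.11  1.01 -0.    2.05] F [-12.   -5.5  28.5] M [-1.06  2.76  0.58] w 0.0128 g 88.46605896949768
   SHIFT [3.4 3.3 0.1] TURN -0.078
t 30.45 pos [0.598  0.1174 0.0897] phi -25.88 tilt 0.21 j [ 0.06  0.45 -0.11  1.01 -0.    2.09] F [-12.   -5.4  29.1] M [-1.03  2.71  1.24] w 0.0132 g 89.47793126106262
   SHIFT [3.5 3.3 0.1] TURN -0.117
```

```bash
python3 -m creep '[[[0,0,0],-0.02],[[0,0,0],-0.03],[[0,0,0],-0.03],[[0,0,0],-0.03],[[0,0,0],-0.03]]'>/dev/null;python3 -m creep '[[[0,0,0],0],[[0,0,0],0],[[0,0,0],0],[[0,0,0],0],[[0,0,0],0]]'>/dev/null;python3 g.py .6025 .1191 .0897 -19.2; python3 - <<'E'
from h import *
d=cam('scene');np.set_printoptions(precision=4,suppress=True)
h=cv2.cvtColor(d['image'],cv2.COLOR_BGR2HSV)
# can tops (yellow terminals) and bystander check
m=((h[...,0]>12)&(h[...,0]<32)&(h[...,1]>110)&(h[...,2]>70)).astype('uint8');m[:150]=0;m[260:]=0;m[:,:270]=0;m[:,345:]=0
n,l,s,c=cv2.connectedComponentsWithStats(m);print([(c[i].round(1).tolist(),int(s[i,4])) for i in range(1,n)])
r=((d['image'][...,2].astype(int)-d['image'][...,1]>60)&(d['image'][...,2]>90)).astype('uint8');ys,xs=np.nonzero(r[150:210,300:370]);print('red',xs.mean()+300,ys.mean()+150,len(xs))
cells=np.array([[.569,.0268,.105],[.5516,-.0243,.105]]);print(proj(d,cells))
o=cv2.imread('pics/scene0.png');df=np.abs(o.astype(int)-d['image']).max(2)
print('spool diff',df[205:245,200:240].mean(),'box diff',df[270:330,350:425].mean());r=((o[...,2].astype(int)-o[...,1]>60)&(o[...,2]>90));ys,xs=np.nonzero(r[150:210,300:370]);print('red0',xs.mean()+300,ys.mean()+150,len(xs))
E
```

```text
t 31.45 pos [0.598  0.1173 0.0897] phi -24.24 tilt 0.21 j [ 0.06  0.45 -0.11  1.01 -0.    2.06] F [-12.   -4.7  29.5] M [-1.01  2.74  0.56] w 0.0128 g 88.52118372917175
   SHIFT [3.5 3.3 0. ] TURN -0.088
[([304.3, 177.7], 3), ([305.5, 181.0], 2), ([322.3, 188.7], 3), ([320.5, 192.0], 2)]
red 330.475 182.175 40
[[320.7793 189.9545]
 [305.1114 179.0294]]
spool diff 7.91125 box diff 7.162888888888889
red0 330.65346534653463 182.97029702970298 101
```

```bash
python3 -c "
from station import bot
print(bot.job_done())"
```

```text
the job is handed in; nothing more can be done
None
```

I handed the job in at about 31 s: both cans stand upright in their cells, and the plug is still gripped, pressed home at about 29 N and turned clockwise to its stop; no verdict came back, and I saw no sign that the bystanders moved.

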